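Fit the lever on the air valve and open it

ROBOT

A 7-joint arm with a two-finger parallel gripper is mounted at the origin on a cart in front of the work surface, level with it; the furniture and walls round the work are solid. World frame = base frame: x ahead of the robot, y to its left, z up, the work surface at z = 0. Lengths are in m, angles in rad, forces in N, time in s.
With the tool pointing down it reaches from about 0.4 to 0.875 m from the base axis. Payload 19.3 kg.
Tool frame: the origin (TCP) lies between the finger pads; the fingertips stand 17 mm ahead of it and the grasp point (between the pads) lies 2 mm behind it; z points along the fingers, y is the line along which they close (so a half turn about z gives the same grasp; the last joint's range is limited). The gripper opens to 85 mm and grips with 20 to 120 N. Pads are 22 mm wide; open, the fingers measure 114 mm over their backs; the gripper's body (76 mm by 85 mm) begins 54 mm behind the grasp point. The pads swing forward as they close: fully open they stand 13 mm farther back than shut.
Start: joints at [-1.338, 0.521, -0.036, 1.599, 0.021, 1.021, -0.113], TCP at [0.186, 0.597, 0.248] pointing down, gripper open.
Joint ranges: [-2.91, 2.91], [-0.3, 2.13], [-1.5, 1.42], [0.17, 2.43], [-1.26, 4.41], [0.16, 1.93], [-2.52, 2.52]. Speed limits (rad/s): [1.89, 1.89, 2.39, 2.39, 3.01, 3.01, 3.01].

INTERFACE

Orientations are given as [roll, pitch, yaw] about the fixed x, y, z axes, in that order (R = Rz(yaw) Ry(pitch) Rx(roll)).
In Python, from workcell import bot gives the robot as it stands.
- The arm moves only by the shell command python3 -m inch 'ROWS' [FORCE]. ROWS is JSON, a list of rows, each a list of 7 numbers: the shift along the tool's x, y, z in units of 200 mm (1.0 is 200 mm), then the turn, a rotation vector about the tool's x, y, z in units of 90 degrees (1.0 is 90 degrees), then the opening, from 0 (shut) to 1 (fully open). In form: [[x, y, z, rx, ry, rz, grip], ...]. A call has 1 to 20 rows; each row is the pose to reach, as a shift and turn from the pose commanded when the call began, along the tool's axes at that moment; what a row does not reach only later rows make up. A row lasts 1/8 s, in which the tool goes at most 62.5 mm and 10.7 degrees, less where a joint would pass 70% of its speed; a pose out of reach is approached as far as the arm can. A call with a number of a shift or a turn outside -1 to 1 is refused whole. A call with a gripper value outside its range is refused whole. The fingers move at their own pace and stop on an object; FORCE is the grip in N (left out, the last holds). Time passes only in rows, so rows that repeat a pose let the fingers close. It gives the time, the measured TCP pose, the force, the opening and the grip force at its end, in the units of the state.
- bot.observe(): the state, without advancing time (a new reading comes with each control period).
- bot.grab_frame(name): name is "scene" or "top" or "wrist"; returns a dict with "img" (400x640x3 uint8, red, green, blue), "z_map" (400x640 float32, m along the optical axis (not along the pixel's ray), 0 where there is no reading), "vfov" (degrees; the focal length in pixels is half the picture's height over the tangent of half this angle, whatever the lens; pixels are square), "cx", "cy" (the principal point, pixels), "rvec" (rotation vector, rad) and "tvec" (3), from world to camera coordinates, as OpenCV has them. Camera axes: x right, y down, z forward; pixel columns grow to the right and rows downward; lengths in m; the calibration is good to about 2 mm. A picture is of the moment at which its call begins.
- bot.job_done(): hands the job in; it is judged then, once.
The state is a dict: "clock": time; "qpos": joint angles; "qd": joint speeds; "joint_efforts": joint torques, N m; "position": TCP position; "tool_rot": TCP orientation; "force": force on the tool from outside, world axes, zero at the start; "moment": the same for the moment, N m; "grip_width": finger opening in m; "finger_force": force on a finger pad.
Only numpy, scipy, OpenCV 4.12 (cv2) and the standard library are available. Lean on these libraries where they do the work, as an engineer would, in place of code of your own. Each camera call takes 0.05 s, during which the arm holds its last target. There are 200 camera calls.

TASK

The manifold block on the blow-out stand is ready to have its drillings blown clear with air, but the stand's ball valve is shut and its yellow-gripped lever is off. Fit the lever on the valve's square spindle, fully home and crosswise to the pipe as on any shut valve, on the side from which it opens away from the gauge; then turn it a quarter turn anticlockwise (seen from above) to its stop, so that the lever lies along the pipe over the block, and let go. Leave the other things on the cart where they are.

Things in the scene. Friction and masses are not known exactly. Their poses are not given: they have to be found in the camera images.
- lever: Loose valve lever, 161 mm long, lying hub down on the cart, arm level. Dark steel hub, rounded square 42 x 42 mm, 30 mm high, with a 19.6 mm square through bore; a flat arm 18 mm wide leads to a yellow grip, both centred 17 mm above the hub's underside. Origin: bore axis at the hub's underside; x along the arm to the grip, z up along the bore; bore faces are square to x and y.
- lever_grip (a point): Point in the middle of the lever's yellow grip (grip 92 mm long, 24 mm wide, 15 mm high), 105 mm from the bore's axis, 17 mm above the hub's underside; axes as the lever's.
- stand: Air blow-out stand, fixed on the cart: T-shaped steel plate, pipe along x 32 mm above the cart with a brass ball valve. Origin: on the cart's top below the spindle; x along the pipe from gauge to block, y to its left. Gauge: 55 mm across, x from -120 to -92 mm, top 134 mm above the cart; coupling plug reaches x = -145 mm. Two straps hold the block (65 mm high).
- spindle_seat (a point): Centre of the round dark steel seat (43 mm wide, 76 mm above the cart) on which the hub must rest. The spindle rises from it: 18 mm square, 26 mm high, the top 5 mm tapered to 12 mm, a black line on top. Turns with the spindle: z up, faces square to x and y, x = the way the lever must point when fitted right (along the line): the stand's -y when shut, the stand's +x when open.
- stand_block: Tan manifold block being cleaned, 44 x 211 x 44 mm, long side along y, fixed on the stand with its near face 75 mm and its far face 119 mm from the spindle; its top is 54 mm above the cart. Origin at the centre of its underside.
- spindle (a joint): Turn of the valve's spindle in rad: 0 shut (stop), 1.571 open (stop), growing anticlockwise seen from above. It starts shut, between 0 and 0.2; stiff (0.45 N m), stays where it is left.
- next_block: Bystander: loose tan manifold block 44 x 211 x 44 mm, lying along its y axis at the far left; origin at the centre of its underside.
- oil_bottle: Bystander: cream squeeze bottle with a red spout, 41 mm across, 110 mm high; origin at the centre of its underside.
- eye_loupe: Bystander: black eye loupe, 37 mm across, 26 mm high; origin at the centre of its underside.
- driver: Bystander: small screwdriver with an orange handle, 139 mm long along its y axis, 21 mm thick; origin at the middle of its underside.
- allen_key: Bystander: black L-shaped hex key 28 x 87 x 5 mm, long side along its y axis; origin at the centre of its underside.
- brass_plug: Bystander: brass screw plug 21 mm across, 19 mm high, standing on its hexagon; origin at the centre of its underside.

How it is judged:
By the outcome, as a careful person would: the job done as asked, in the order asked, and still so for the second after the job is handed in, with the robot touching nothing.
It also fails if it takes over 61 s, if anything falls off the work surface, if the arm or the gripper's body presses on something with over 40 N, if the wrist force passes 120 N, or if a joint passes its speed limit or range.

## Working session

There is one attempt and no reset: what is moved stays moved. The work goes in short steps, Python scripts to look and compute and a shell command to move; the robot and the scene stay as the last step left them, time stands still between calls to the robot, and variables do not carry over. Pictures are saved under pics/ and viewed, at most 10 in all, crops included, and the job is handed in when it is done.

```bash
mkdir -p pics
cat > h.py <<'E'
import numpy as np, cv2
from workcell import bot
from scipy.spatial.transform import Rotation as Ro
def grab(n):
    f=bot.grab_frame(n); h=f["img"].shape[0]
    F=h/2/np.tan(np.radians(f["vfov"])/2)
    R=cv2.Rodrigues(np.array(f["rvec"],float))[0]; t=np.array(f["tvec"],float).ravel()
    z=f["z_map"]; v,u=np.mgrid[:z.shape[0],:z.shape[1]]
    pc=np.stack([(u-f["cx"])/F*z,(v-f["cy"])/F*z,z],-1)
    f["P"]=(pc-t)@R; f["P"][z==0]=np.nan
    f["R"],f["t"],f["F"]=R,t,F
    return f
def save(f,n): cv2.imwrite(f"pics/{n}.png",cv2.cvtColor(f["img"],cv2.COLOR_RGB2BGR))
E
python3 - <<'E'
from h import *
fs={n:grab(n) for n in("scene","top")}
for n,f in fs.items(): save(f,n+"0"); np.savez("pics/"+n+"0.npz",img=f["img"],P=f["P"]); print(n,f["vfov"],-f["R"].T@f["t"])
s=bot.observe(); print(s)
E
```

```text
scene 45.352733368885126 [ 0.2228182  -0.62401332  0.76955995]
top 42.98983381171037 [ 0.35403791 -0.0532613   0.99407178]
{'clock': 0.1, 'qpos': array([-1.33817841,  0.52195363, -0.03635062,  1.59994053,  0.02120437,
        1.02107556, -0.11279475]), 'qd': array([-0.00120629, -0.00189373, -0.0004824 , -0.00172103, -0.00041794,
       -0.00046424, -0.00059753]), 'joint_efforts': array([ 4.47892933e-03, -9.28473687e+01,  1.98448531e+00, -3.70524645e+01,
        1.82067405e-02,  5.36291016e-03,  1.53790290e-05]), 'position': array([0.18631868, 0.59629504, 0.24778724]), 'tool_rot': array([-3.14060248e+00,  6.03138357e-05,  2.83879124e+00]), 'force': array([ 0.047591  ,  0.19189775, -0.01831265]), 'moment': array([ 0.00294759, -0.01313271,  0.00280456]), 'finger_force': 0.0, 'grip_width': 0.08502933890214999}
```

View pics/top0.png

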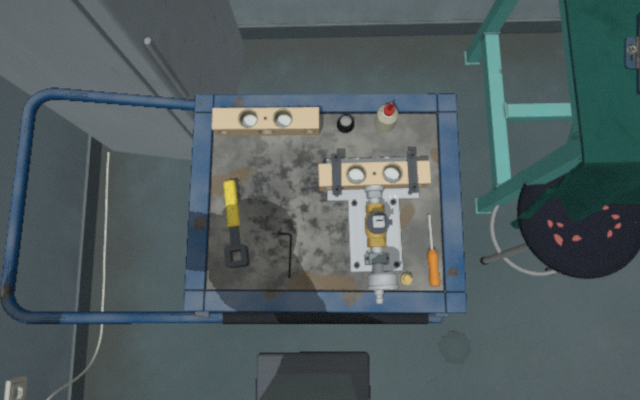

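View pics/scene0.png

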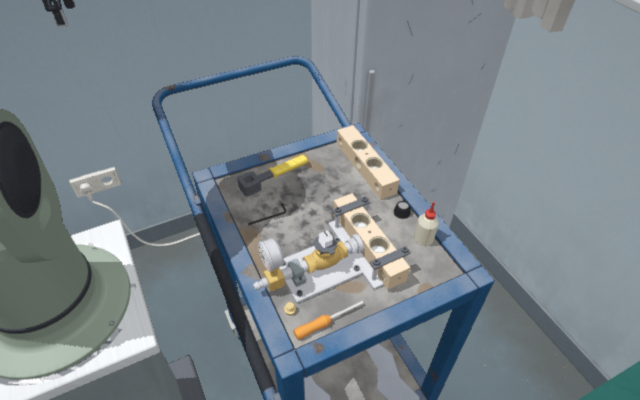

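The top view shows the lever's hub at (236,256) and its grip at (232,203). The spindle is at (378,222), the gauge at (380,283) and the block at (375,174). The scene view agrees: lever at (275,172), spindle at (325,238).

Run:
```python
from h import *
d=np.load("pics/top0.npz"); I=d["img"].astype(int); P=d["P"]
hsv=cv2.cvtColor(d["img"],cv2.COLOR_RGB2HSV)
def st(n,m):
    p=P[m]; p=p[np.isfinite(p).all(1)]; c=np.median(p,0)
    print(n,m.sum(),c.round(4),p.min(0).round(3),p.max(0).round(3)); return p
Y=(hsv[...,0]>20)&(hsv[...,0]<35)&(hsv[...,1]>180)
B=np.zeros_like(Y);B[170:275,215:255]=1
g=st("grip",Y&B&(P[...,2]>.012))
L=B&(P[...,2]>.01)&(P[...,2]<.045)
l=st("lever",L)
rect=cv2.minAreaRect(l[:,:2].astype(np.float32)*1000); print(rect)
rg=cv2.minAreaRect(g[:,:2].astype(np.float32)*1000); print(rg)
hub=L&(P[...,2]>.026)
h=st("hub",hub); print(cv2.minAreaRect(h[:,:2].astype(np.float32)*1000))
S=np.zeros_like(Y);S[195:245,355:400]=1
for lo,hi in((.095,.11),(.07,.082)): 
    p=st(f"sp{lo}",S&(P[...,2]>lo)&(P[...,2]<hi)); print(cv2.minAreaRect(p[:,:2].astype(np.float32)*1000))
S2=np.zeros_like(Y);S2[150:195,310:440]=1
p=st("block",S2&(P[...,2]>.045)&(P[...,2]<.058)); print(cv2.minAreaRect(p[:,:2].astype(np.float32)*1000))
S3=np.zeros_like(Y);S3[255:310,355:400]=1
p=st("gauge",S3&(P[...,2]>.1)&(P[...,2]<.15));print(cv2.minAreaRect(p[:,:2].astype(np.float32)*1000))
p=st("driver",(hsv[...,0]<15)&(hsv[...,1]>180)&(np.mgrid[:400,:640][1]>410)&(np.mgrid[:400,:640][1]<450)&(np.mgrid[:400,:640][0]>210))
c=I[205:240,355:402]; cv2.imwrite("pics/c1.png",cv2.resize(d["img"][195:295,340:450,::-1],None,fx=5,fy=5,interpolation=cv2.INTER_CUBIC))
```

```text
return _methods._mean(a, axis=axis, dtype=dtype,
  ret = um.true_divide(
Traceback (most recent call last):
ValueError: zero-size array to reduction operation minimum which has no identity
```

Run:
```python
from h import *
for n in("top","scene"):
    d=np.load(f"pics/{n}0.npz"); P=d["P"]
    pts=[(236,245),(232,203),(378,222),(380,283),(375,174),(270,200),(500,350)] if n=="top" else [(248,183),(290,163),(325,238),(260,200)]
    for u,v in pts: print(n,u,v,P[v,u].round(3),d["img"][v,u])
f=grab("top"); print(np.nanmin(f["z_map"]),np.nanmax(f["z_map"]),f["R"].round(3),f["F"],f["cx"],f["cy"])
```

```text
top 236 245 [0.447 0.121 0.03 ] [53 58 60]
top 232 203 [0.529 0.13  0.028] [217 200  90]
top 378 222 [ 0.477 -0.143  0.103] [184 190 192]
top 380 283 [ 0.37  -0.14   0.131] [178 183 185]
top 375 174 [ 0.576 -0.146  0.051] [157 144 119]
top 270 200 [0.538 0.059 0.002] [103 106 102]
top 500 350 [ 0.162 -0.626 -0.789] [ 85 100 101]
scene 248 183 [0.421 0.109 0.031] [75 78 84]
scene 290 163 [0.531 0.13  0.028] [253 235 115]
scene 325 238 [ 0.475 -0.152  0.1  ] [226 228 234]
scene 260 200 [ 0.434  0.078 -0.   ] [108 107 105]
0.0 1.9472588 [[-0.012 -1.    -0.023]
 [-0.981  0.016 -0.193]
 [ 0.193  0.021 -0.981]] 507.86170336478136 316.1247099469403 193.85755391118218
```

```bash
cat > m.py <<'E'
from h import *
for n in("top","scene"):
    d=np.load(f"pics/{n}0.npz"); P=d["P"]; hsv=cv2.cvtColor(d["img"],cv2.COLOR_RGB2HSV)
    X,Yw,Z=P[...,0],P[...,1],P[...,2]
    def st(nm,m):
        p=P[m]; p=p[np.isfinite(p).all(1)]
        if len(p)<5: print(nm,len(p)); return p
        r=cv2.minAreaRect(p[:,:2].astype(np.float32)*1000)
        print(n,nm,len(p),np.median(p,0).round(4),p.min(0).round(3),p.max(0).round(3),"rect",np.round(r[0],1),np.round(r[1],1),round(r[2],1)); return p
    box=lambda x0,x1,y0,y1,z0,z1:(X>x0)&(X<x1)&(Yw>y0)&(Yw<y1)&(Z>z0)&(Z<z1)
    yel=(hsv[...,0]>18)&(hsv[...,0]<38)&(hsv[...,1]>110)
    L=box(.36,.62,.06,.2,.008,.05)
    st("grip",L&yel&(Z>.016)); st("lever",L); st("leverTop",L&(Z>.0265)); st("hub",L&~yel&(X<.46)&(Z>.024))
    st("sptop",box(.42,.53,-.2,-.09,.097,.11)); st("seat",box(.42,.53,-.2,-.09,.070,.081))
    st("block",box(.54,.64,-.3,0,.048,.058)); st("gauge",box(.3,.42,-.2,-.09,.09,.16))
    st("all>.06",box(.3,.7,-.3,.0,.060,.2)); st("driver",box(.3,.55,-.33,-.2,.006,.05)); st("bottle",box(.6,.8,-.3,-.1,.06,.2))
    st("next", box(.6,.85,-.1,.2,.03,.06))
E
python3 m.py; python3 -c "
from h import *
d=np.load('pics/top0.npz')['img'][195:245,350:410,::-1]; e=np.load('pics/scene0.npz')['img'][205:275,285:370,::-1]
cv2.imwrite('pics/c1.png',np.hstack([cv2.resize(d,(396,330),interpolation=2),cv2.resize(e,(400,330),interpolation=2)]))"
```

```text
top grip 565 [0.5296 0.1322 0.0245] [0.484 0.116 0.016] [0.577 0.148 0.031] rect [530.8 133.2] [93.  24.2] 6.5
top lever 1526 [0.4815 0.1317 0.0239] [0.36  0.061 0.008] [0.619 0.2   0.035] rect [489.6 130.7] [258.6 138.4] 0.0
top leverTop 474 [0.4356 0.1257 0.0301] [0.407 0.099 0.027] [0.573 0.147 0.035] rect [489.8 129.8] [166.6  42.2] 8.0
top hub 391 [0.428  0.1204 0.0306] [0.407 0.099 0.024] [0.459 0.144 0.035] rect [433.2 121.8] [52.3 42.2] 8.0
top sptop 99 [ 0.4805 -0.1451  0.1016] [ 0.472 -0.155  0.097] [ 0.49  -0.136  0.106] rect [ 480.9 -146. ] [17.7 18.1] 7.3
top seat 322 [ 0.479  -0.1452  0.0766] [ 0.46  -0.172  0.071] [ 0.501 -0.126  0.081] rect [ 481.2 -145.5] [42.2 42.4] 46.7
top block 1821 [ 0.5774 -0.1455  0.0539] [ 0.541 -0.25   0.048] [ 0.619 -0.039  0.058] rect [ 579.2 -144.7] [ 77.9 210.9] 0.4
top gauge 518 [ 0.3742 -0.1447  0.1282] [ 0.361 -0.174  0.102] [ 0.389 -0.12   0.137] rect [ 374.8 -147.1] [53.9 28.3] 90.0
top all>.06 1546 [ 0.482  -0.1496  0.0782] [ 0.361 -0.246  0.06 ] [ 0.7   -0.064  0.137] rect [ 530.6 -164.1] [324.9 181.7] 17.0
top driver 2493 [ 0.399
[... 1123 characters left out ...]
48] [ 0.617 -0.035  0.058] rect [ 578.8 -142.3] [ 75.6 214.6] 0.1
scene gauge 579 [ 0.3702 -0.1587  0.1239] [ 0.358 -0.174  0.091] [ 0.388 -0.121  0.135] rect [ 373.2 -147.9] [53.3 29.5] 89.1
scene all>.06 1493 [ 0.471  -0.1574  0.0867] [ 0.358 -0.226  0.06 ] [ 0.7   -0.064  0.135] rect [ 528.6 -146.9] [340.1 161.7] 2.0
scene driver 2577 [ 0.4036 -0.2799  0.0074] [ 0.315 -0.318  0.006] [ 0.55  -0.2    0.047] rect [ 433.1 -257.3] [117.6 234.3] 89.1
scene bottle 289 [ 0.6875 -0.1791  0.068 ] [ 0.601 -0.223  0.06 ] [ 0.711 -0.157  0.111] rect [ 656.1 -197.4] [116.5  35.2] 32.4
scene next 1345 [0.6913 0.0496 0.0429] [ 0.601 -0.08   0.03 ] [0.719 0.173 0.06 ] rect [685.2  36.7] [272.  100.6] 72.9
```

View pics/c1.png

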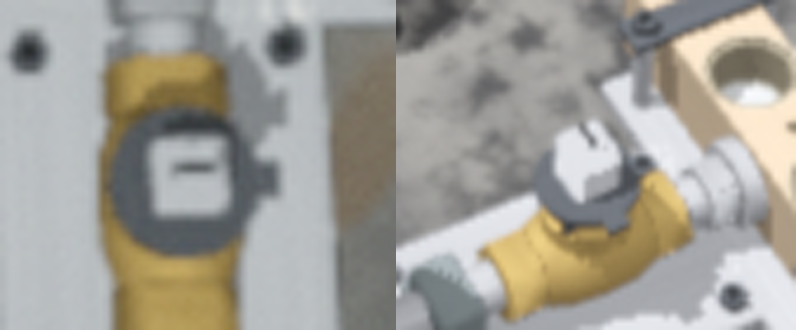

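The crops show the spindle's black line at roughly (172–217, 168) in the left crop. It is nearly crosswise to the pipe and turned a few degrees anticlockwise. Next I check the path for obstacles and work out the first move.

```bash
cat >> h.py <<'E'
def rows(p,yaw):
    "shift/turn in move units from the present pose to TCP p pointing down with yaw (deg)"
    s=bot.observe(); R0=Ro.from_euler("xyz",s["tool_rot"]); R1=Ro.from_euler("xyz",[np.pi,0,np.radians(yaw)])
    print("at",s["position"].round(4),np.degrees(s["tool_rot"]).round(2),"t",round(s["clock"],2),"q",s["qpos"].round(2))
    print("shift",(R0.inv().apply(np.array(p)-s["position"])/.2).round(4),"rot",((R0.inv()*R1).as_rotvec()/(np.pi/2)).round(4))
E
python3 - <<'E'
from h import *
for n in("top","scene"):
    P=np.load(f"pics/{n}0.npz")["P"]; X,Y,Z=np.moveaxis(P,-1,0)
    for y0 in np.arange(.05,.8,.1):
        m=(Y>y0)&(Y<y0+.1)&(X>.1)&(X<.6)&(Z>.0); print(n,y0.round(2),m.sum(),Z[m].max() if m.any() else None, P[m][Z[m].argmax()].round(3) if m.any() else "")
rows([.426,.12,.2],187)
E
```

```text
top 0.05 5529 0.03549710569575336 [0.433 0.106 0.035]
top 0.15 4540 0.013070859682268128 [0.587 0.198 0.013]
top 0.25 0 None 
top 0.35 0 None 
top 0.45 866 0.025092277362307503 [0.438 0.549 0.025]
top 0.55 1764 0.03120804198768355 [0.372 0.559 0.031]
top 0.65 0 None 
top 0.75 0 None 
scene 0.05 3347 0.03383149622158059 [0.44  0.103 0.034]
scene 0.15 1965 0.020861705698529725 [0.563 0.15  0.021]
scene 0.25 0 None 
scene 0.35 0 None 
scene 0.45 655 0.31482047796782225 [0.154 0.531 0.315]
scene 0.55 899 0.302897543930766 [0.165 0.555 0.303]
scene 0.65 0 None 
scene 0.75 10599 0.22403115194662399 [0.107 0.777 0.224]
at [0.1863 0.5964 0.2479] [-179.95    0.    162.65] t 0.15 q [-1.34  0.52 -0.04  1.6   0.02  1.02 -0.11]
shift [-1.8541 -1.9158  0.241 ] rot [-5.000e-04 -1.000e-04 -2.706e-01]
```

```bash
python3 -m inch '[[-0.93,-0.96,0,0,0,-0.27,1],[-0.93,-0.96,0,0,0,-0.27,1],[-0.93,-0.96,0,0,0,-0.27,1],[-0.93,-0.96,0,0,0,-0.27,1],[-0.93,-0.96,0,0,0,-0.27,1],[-0.93,-0.96,0,0,0,-0.27,1],[-0.93,-0.96,0,0,0,-0.27,1]]'; python3 -c "
from h import *
rows([.426,.12,.2],187)"
```

```text
clock: 1.02
position: [0.306, 0.359, 0.2483]
tool_rot: [3.141, -0.0, -3.019]
force: [0.5, 0.1, 0.1]
grip_width: 0.0854
finger_force: 0.0
at [0.306  0.359  0.2483] [ 1.7998e+02 -1.0000e-02 -1.7297e+02] t 1.02 q [-0.91  0.28 -0.1   1.99  0.03  0.88  0.67]
shift [-0.4491 -1.2597  0.2406] rot [ 0.0003 -0.0001  0.0004]
```

```bash
python3 -m inch '[[-0.36,-1,0.2,0,0,0,1],[-0.36,-1,0.2,0,0,0,1],[-0.36,-1,0.2,0,0,0,1],[-0.36,-1,0.2,0,0,0,1],[-0.36,-1,0.2,0,0,0,1],[-0.36,-1,0.2,0,0,0,1]]'
python3 - <<'E'
from h import *
f=grab("wrist"); save(f,"w1"); P=f["P"]; Z=P[...,2]
print("cam",(-f["R"].T@f["t"]).round(3)); np.savez("pics/w1.npz",img=f["img"],P=P)
rows([.426,.12,.021],187)
E
```

```text
clock: 1.78
position: [0.4021, 0.1695, 0.2082]
tool_rot: [3.141, -0.0, -3.018]
force: [0.3, 1.4, -0.1]
grip_width: 0.0851
finger_force: 0.0
cam [0.328 0.16  0.333]
at [0.402  0.1695 0.2083] [ 179.98   -0.   -172.92] t 1.82 q [-0.54  0.28  0.    2.12 -0.    0.74  1.16]
shift [-0.0886 -0.261   0.9364] rot [ 0.0002 -0.      0.0009]
```

View pics/w1.png

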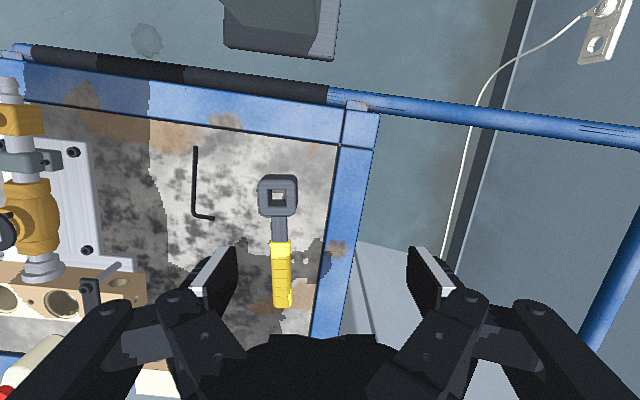

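The wrist picture shows the lever clearly, with the hub at (278,195) and the grip at (281,275). It lies almost parallel to the tool's x axis. I'll refine the pose from this view.

Run:
```python
from h import *
d=np.load("pics/w1.npz"); P=d["P"]; I=d["img"]; X,Y,Z=np.moveaxis(P,-1,0)
u=np.mgrid[:400,:640][1]
L=(X>.37)&(X<.62)&(Y>.08)&(Y<.165)&(Z>.010)&(Z<.04)&(u>245)&(u<300)
hsv=cv2.cvtColor(I,cv2.COLOR_RGB2HSV); yel=(hsv[...,0]>18)&(hsv[...,0]<38)&(hsv[...,1]>110)
for n,m in(("grip",L&yel),("hub",L&~yel&(Z>.026)),("all",L&(Z>.02))):
    r=cv2.minAreaRect(P[m][:,:2].astype(np.float32)*1000); print(n,m.sum(),np.median(P[m],0).round(4),r)
rows([.426,.12,.021],187)
```

```text
grip 1154 [0.5287 0.1352 0.0236] ((528.5884399414062, 133.57843017578125), (92.0781478881836, 24.685272216796875), 6.1559600830078125)
hub 1076 [0.4247 0.1218 0.0294] ((426.53387451171875, 121.54304504394531), (42.30244827270508, 41.942623138427734), 6.3352789878845215)
all 2707 [0.4673 0.1295 0.0245] ((489.94573974609375, 128.70175170898438), (170.00462341308594, 42.178077697753906), 6.335278511047363)
at [0.402  0.1695 0.2083] [ 179.98   -0.   -172.92] t 1.82 q [-0.54  0.28  0.    2.12 -0.    0.74  1.16]
shift [-0.0886 -0.261   0.9364] rot [ 0.0002 -0.      0.0009]
```

```bash
python3 -m inch '[[-0.09,-0.256,0.25,0,0,0.007,1],[-0.09,-0.256,0.5,0,0,0.007,1],[-0.09,-0.256,0.7,0,0,0.007,1],[-0.09,-0.256,0.85,0,0,0.007,1],[-0.09,-0.256,0.935,0,0,0.007,1],[-0.09,-0.256,0.935,0,0,0.007,1],[-0.09,-0.256,0.935,0,0,0.007,1],[-0.09,-0.256,0.935,0,0,0.007,0],[-0.09,-0.256,0.935,0,0,0.007,0],[-0.09,-0.256,0.935,0,0,0.007,0],[-0.09,-0.256,0.935,0,0,0.007,0],[-0.09,-0.256,0.935,0,0,0.007,0],[-0.09,-0.256,0.935,0,0,0.007,0],[-0.09,-0.256,0.935,0,0,0.007,0]]' 80; python3 -c "
from h import *
rows([.426,.12,.2],187)"
```

```text
clock: 3.58
position: [0.4267, 0.1196, 0.0221]
tool_rot: [3.141, 0.001, -3.031]
force: [-3.3, 1.4, 19.4]
grip_width: 0.0405
finger_force: 79.0
at [0.4267 0.1196 0.0221] [ 1.7997e+02  6.0000e-02 -1.7368e+02] t 3.58 q [-0.41  0.66  0.01  2.21 -0.02  0.27  1.29]
shift [ 0.0023  0.0027 -0.8897] rot [ 0.0003  0.0006 -0.0075]
```

```bash
python3 -m inch '[[0,0,-0.1,0,0,0,0],[0,0,-0.25,0,0,0,0],[0,0,-0.5,0,0,0,0],[0,0,-0.75,0,0,0,0],[0,0,-0.9,0,0,0,0],[0,0,-0.9,0,0,0,0],[0,0,-0.9,0,0,0,0]]'
python3 - <<'E'
from h import *
s=bot.observe(); print(s["force"],s["moment"],s["grip_width"])
rows([.481,-.1455,.2],95)
f=grab("scene"); X=f["P"]; 
hsv=cv2.cvtColor(f["img"],cv2.COLOR_RGB2HSV); m=(hsv[...,0]>18)&(hsv[...,0]<38)&(hsv[...,1]>110)&(X[...,2]>.15)&(X[...,2]<.3)
p=X[m]; print(len(p),np.median(p,0),p.min(0),p.max(0))
E
```

```text
clock: 4.45
position: [0.4259, 0.1192, 0.2006]
tool_rot: [-3.141, -0.001, -3.031]
force: [0.0, -0.1, -3.4]
grip_width: 0.0406
finger_force: 82.5
[ 0.0039233  -0.13729254 -3.44054109] [0.00689227 0.07588578 0.02346643] 0.040638769652387136
at [0.4259 0.1192 0.2006] [-1.7998e+02 -5.0000e-02 -1.7368e+02] t 4.45 q [-0.43  0.3   0.03  2.11 -0.01  0.73  1.29]
shift [-0.1281 -1.3457  0.0032] rot [-6.0000e-04 -3.0000e-04  1.0147e+00]
412 [0.52556525 0.12426527 0.20146461] [0.48235862 0.11120054 0.19191128] [0.57317851 0.14560198 0.20577692]
```

```bash
python3 -m inch '[[-0.07,-0.2,0,0,0,0.12,0],[-0.07,-0.4,0,0,0,0.24,0],[-0.07,-0.6,0,0,0,0.36,0],[-0.07,-0.75,0,0,0,0.48,0],[-0.07,-0.75,0,0,0,0.6,0],[-0.07,-0.75,0,0,0,0.7,0],[-0.07,-0.75,0,0,0,0.7,0],[-0.07,-0.75,0,0,0,0.7,0]]'; python3 -c "
from h import *
rows([.481,-.1455,.2],95)"
```

```text
clock: 5.5
position: [0.4566, -0.0281, 0.2008]
tool_rot: [-3.14, -0.0, 2.156]
force: [1.1, 0.2, -2.5]
grip_width: 0.041
finger_force: 82.4
at [ 0.4566 -0.0281  0.2008] [-1.7994e+02 -1.0000e-02  1.2356e+02] t 5.5 q [-0.34  0.34  0.34  2.09 -0.17  0.74  0.69]
shift [-0.5566 -0.2227  0.0039] rot [-0.0007  0.      0.3173]
```

Run:
```python
from h import *
f=grab("wrist"); np.savez("pics/w2.npz",img=f["img"],P=f["P"]); save(f,"w2")
P=f["P"]; X,Y,Z=np.moveaxis(P,-1,0)
for lo,hi,nm in((.097,.108,"top"),(.070,.080,"seat")):
    m=(abs(X-.481)<.03)&(abs(Y+.1455)<.03)&(Z>lo)&(Z<hi)
    if m.sum()>5: print(nm,m.sum(),cv2.minAreaRect(P[m][:,:2].astype(np.float32)*1000),np.argwhere(m).mean(0))
```

```text
top 158 ((482.3955078125, -143.7203826904297), (11.15123462677002, 15.77780532836914), 3.5995266437530518) [315.05063291 278.13291139]
seat 14 ((497.0097961425781, -154.0204620361328), (6.5045061111450195, 2.5076746940612793), 47.56702423095703) [313.28571429 287.64285714]
```

View pics/w2.png

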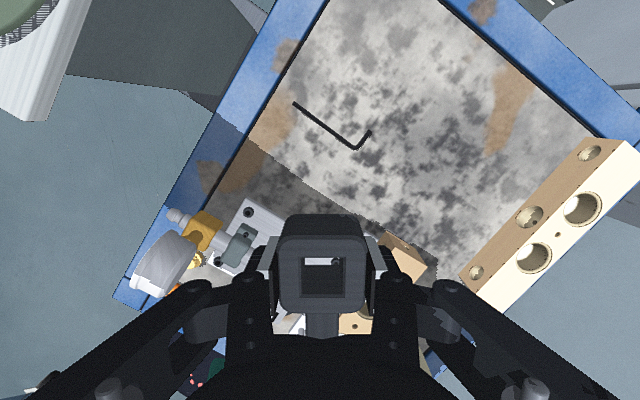

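The wrist view shows the hub held square between the fingers at (322,265), with the bore clear. The spindle is partly visible through the bore. I'll measure where the hub sits in the hand, and the spindle's angle from its top edges.

Run:
```python
from h import *
s=bot.observe(); R0=Ro.from_euler("xyz",s["tool_rot"])
d=np.load("pics/w2.npz"); P=d["P"]; I=d["img"]
Q=R0.inv().apply((P.reshape(-1,3)-s["position"])).reshape(P.shape)
v,u=np.mgrid[:400,:640]
m=(u>275)&(u<370)&(v>210)&(v<340)&(abs(Q[...,0])<.04)&(abs(Q[...,1])<.0215)&(Q[...,2]<.01)&(Q[...,2]>-.03)
q=Q[m]; print(len(q),np.median(q,0),np.percentile(q,[1,99],axis=0))
h=np.histogram(q[:,2],bins=20); print(h[0],h[1].round(4))
t=np.median(q[:,2]); k=q[abs(q[:,2]-t)<.003]; k=k[k[:,0]>-.03]; print(cv2.minAreaRect(k[:,:2].astype(np.float32)*1000), np.linalg.lstsq(np.c_[k[:,:2],np.ones(len(k))],k[:,2],rcond=None)[0])
# bore: non-hub pixels within
b=(u>300)&(u<345)&(v>250)&(v<300)&(Q[...,2]>.03)
vv=np.argwhere(b); print("bore px",len(vv),vv.min(0),vv.max(0))
# spindle yaw from line pixels, top & scene
for n in("top","scene"):
    d=np.load(f"pics/{n}0.npz");P=d["P"];g=d["img"].astype(int).sum(2)
    X,Y,Z=np.moveaxis(P,-1,0); m=(abs(X-.481)<.007)&(abs(Y+.1455)<.008)&(Z>.097)&(g<380)
    p=P[m][:,:2]
    if len(p)>4:
        w=1; V=np.linalg.svd(p-p.mean(0))[2][0]; V=V*-np.sign(V[1]); print(n,len(p),p.mean(0),"line yaw+90:",np.degrees(np.arctan2(V[1],V[0]))+90)
```

```text
8056 [ 0.00040379 -0.00071085 -0.00681924] [[-0.03826537 -0.02124323 -0.01588585]
 [ 0.0203448   0.01945607  0.00926531]]
[  14   21   19   36   40   56   50   64 1576 3434  417  203  215  246
  729  276  170  172  161  157] [-0.0218 -0.0202 -0.0186 -0.017  -0.0154 -0.0139 -0.0123 -0.0107 -0.0091
 -0.0075 -0.0059 -0.0043 -0.0027 -0.0011  0.0005  0.002   0.0036  0.0052
  0.0068  0.0084  0.01  ]
((-0.32842445373535156, -0.3278350830078125), (41.83378982543945, 42.376949310302734), 0.18378356099128723) [ 0.00521697  0.00192059 -0.00705707]
bore px 238 [258 305] [264 338]
top 5 [ 0.4806324 -0.1451998] line yaw+90: -0.041272580579999385
```

```bash
python3 -m inch '[[-0.2,-0.08,0,0,0,0.1,0],[-0.4,-0.16,0,0,0,0.2,0],[-0.55,-0.22,0.1,0,0,0.3,0],[-0.557,-0.223,0.2,0,0,0.328,0],[-0.557,-0.223,0.32,0,0,0.328,0],[-0.557,-0.223,0.32,0,0,0.328,0],[-0.557,-0.223,0.32,0,0,0.328,0],[-0.557,-0.223,0.32,0,0,0.328,0]]'
python3 - <<'E'
from h import *
rows([.481,-.1455,.1],94); 
f=grab("wrist"); g=grab("scene"); a=f["img"][180:360,220:420,::-1]; b=g["img"][190:290,270:380,::-1]
cv2.imwrite("pics/w3.png",np.hstack([cv2.resize(a,(400,360),interpolation=2),cv2.resize(b,(396,360),interpolation=2)]))
E
```

```text
clock: 6.55
position: [0.4811, -0.1458, 0.1381]
tool_rot: [3.14, 0.0, 1.638]
force: [0.4, -0.3, -2.7]
grip_width: 0.0405
finger_force: 82.2
at [ 0.4811 -0.1458  0.1381] [1.7993e+02 1.0000e-02 9.3830e+01] t 6.55 q [-0.14  0.53  0.42  2.03 -0.35  0.65  0.58]
shift [ 0.0017 -0.0009  0.1907] rot [ 0.0008  0.0001 -0.0018]
```

View pics/w3.png

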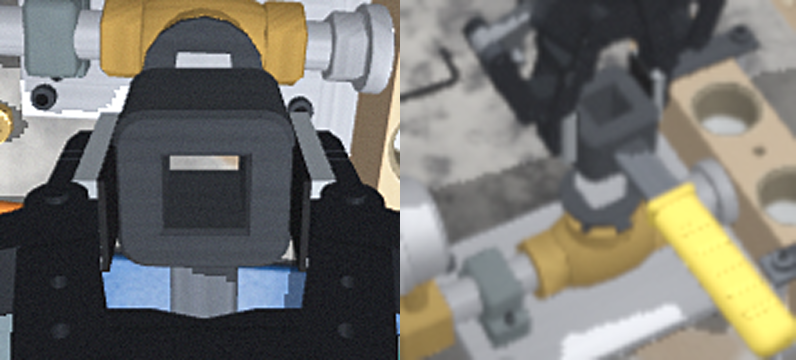

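The left crop shows the seat and spindle at (203,60), just ahead of the hub at (206,190), and they are lined up sideways. The right crop shows the lever pointing to the stand's -y, above the spindle. I'll lower it gently.

```bash
python3 -m inch '[[0.001,-0.001,0.03,0,0,0,0],[0.001,-0.001,0.06,0,0,0,0],[0.001,-0.001,0.08,0,0,0,0],[0.001,-0.001,0.1,0,0,0,0],[0.001,-0.001,0.1,0,0,0,0]]'; python3 -c "
from h import *
rows([.481,-.1455,.099],94); print(bot.observe()['moment'])"
```

```text
clock: 7.28
position: [0.4804, -0.1446, 0.1167]
tool_rot: [-3.141, -0.001, 1.638]
force: [0.9, 6.8, -6.0]
grip_width: 0.0406
finger_force: 82.2
at [ 0.4804 -0.1446  0.1167] [-1.7995e+02 -8.0000e-02  9.3840e+01] t 7.28 q [-0.12  0.57  0.39  2.04 -0.38  0.6   0.6 ]
shift [-0.005   0.0028  0.0885] rot [-0.0006 -0.0009 -0.0018]
[ 1.45643208 -0.25647129 -0.07414689]
```

```bash
python3 -m inch '[[0.006,0,0.0,0,0,0,0],[0.006,0,0.02,0,0,0,0],[0.006,0,0.04,0,0,0,0],[0.006,0,0.05,0,0,0,0],[0.006,0,0.05,0,0,0,0]]'; python3 -c "
from h import *
rows([.481,-.1455,.099],94); print(bot.observe()['moment'])"
```

```text
clock: 7.9
position: [0.4803, -0.1443, 0.107]
tool_rot: [-3.141, -0.0, 1.637]
force: [-0.7, 3.9, -4.3]
grip_width: 0.0407
finger_force: 82.2
at [ 0.4803 -0.1443  0.107 ] [-1.7997e+02 -1.0000e-02  9.3800e+01] t 7.9 q [-0.11  0.58  0.38  2.05 -0.39  0.58  0.61]
shift [-0.0064  0.0031  0.0401] rot [-0.0003 -0.0001 -0.0022]
[ 0.96924912 -0.03148646 -0.04485267]
```

Going on smoothly and well engaged. I'll continue to the seat.

```bash
python3 -m inch '[[0.003,0,0.015,0,0,0,0],[0.003,0,0.025,0,0,0,0],[0.003,0,0.035,0,0,0,0],[0.003,0,0.045,0,0,0,0],[0.003,0,0.055,0,0,0,0],[0.003,0,0.055,0,0,0,0]]'; python3 -c "
from h import *
rows([.481,-.1455,.099],94); print(bot.observe()['moment'])"
```

```text
clock: 8.65
position: [0.4805, -0.144, 0.0978]
tool_rot: [3.14, -0.001, 1.637]
force: [-11.3, 4.8, 43.3]
grip_width: 0.0411
finger_force: 88.3
at [ 0.4805 -0.144   0.0978] [ 1.7994e+02 -4.0000e-02  9.3770e+01] t 8.65 q [-0.1   0.6   0.37  2.05 -0.4   0.56  0.62]
shift [-0.0074  0.0019 -0.006 ] rot [ 0.0007 -0.0004 -0.0026]
[ 0.89007828  2.67592485 -0.04190361]
```

```bash
python3 -m inch '[[0,0,-0.01,0,0,0,0],[0,0,-0.01,0,0,0,0],[0,0,-0.01,0,0,-0.05,0],[0,0,-0.01,0,0,-0.1,0],[0,0,-0.01,0,0,-0.16,0],[0,0,-0.01,0,0,-0.22,0],[0,0,-0.01,0,0,-0.28,0],[0,0,-0.01,0,0,-0.34,0],[0,0,-0.01,0,0,-0.4,0],[0,0,-0.01,0,0,-0.4,0]]' 110; python3 -c "
from h import *
rows([.4805,-.1445,.099],180); print(bot.observe()['moment'])"
```

```text
clock: 9.9
position: [0.48, -0.1438, 0.0982]
tool_rot: [-3.141, -0.001, 2.266]
force: [-2.5, 0.9, 7.0]
grip_width: 0.0402
finger_force: 111.9
at [ 0.48   -0.1438  0.0982] [-1.7999e+02 -5.0000e-02  1.2985e+02] t 9.9 q [ 0.02  0.57  0.2   2.05 -0.21  0.54  1.07]
shift [-0.0042 -0.0003 -0.0039] rot [ 1.000e-04 -6.000e-04 -5.572e-01]
[ 0.35378411  0.78528574 -0.12895718]
```

```bash
python3 -m inch '[[0,0,0,0,0,-0.06,0],[0,0,0,0,0,-0.12,0],[0,0,0,0,0,-0.18,0],[0,0,0,0,0,-0.24,0],[0,0,0,0,0,-0.3,0],[0,0,0,0,0,-0.36,0],[0,0,0,0,0,-0.42,0],[0,0,0,0,0,-0.48,0],[0,0,0,0,0,-0.53,0],[0,0,0,0,0,-0.56,0],[0,0,0,0,0,-0.56,0]]'
cat > chk.py <<'E'
from h import *
rows([.4805,-.1445,.099],180); print(bot.observe()['moment'],bot.observe()['force'])
for n in("top","scene"):
    f=grab(n); P=f["P"]; X,Y,Z=np.moveaxis(P,-1,0); hsv=cv2.cvtColor(f["img"],cv2.COLOR_RGB2HSV)
    m=(hsv[...,0]>18)&(hsv[...,0]<38)&(hsv[...,1]>110)&(Z>.085)&(Z<.12)&(X>.4)&(X<.7)&(Y<-.05)
    if m.sum()>20:
        p=P[m]; r=cv2.minAreaRect(p[:,:2].astype(np.float32)*1000); c=np.array(r[0])-[480.7,-145]
        print(n,m.sum(),np.median(p,0).round(4),r,"dir",np.degrees(np.arctan2(c[1],c[0])),np.hypot(*c), "top z",np.percentile(p[:,2],90))
    if n=="scene": a=f["img"]
save({"img":a},"s_"+str(int(bot.observe()["clock"]*100)))
E
python3 chk.py; ls pics
```

```text
clock: 11.28
position: [0.4796, -0.1448, 0.0982]
tool_rot: [-3.141, -0.001, -3.139]
force: [-5.5, -3.8, 7.1]
grip_width: 0.0402
finger_force: 112.1
at [ 0.4796 -0.1448  0.0982] [-1.7997e+02 -8.0000e-02 -1.7985e+02] t 11.28 q [ 0.2   0.56 -0.04  2.04  0.04  0.55  1.71]
shift [-0.0047  0.0013 -0.004 ] rot [-0.0003 -0.0009  0.0017]
[-0.96977568  1.34295188 -0.22648787] [-5.46491667 -3.75025764  7.09826728]
scene 509 [ 0.5791 -0.1491  0.0994] ((553.5560913085938, -149.67347717285156), (152.11822509765625, 35.995635986328125), 8.295502662658691) dir -3.6703059838971726 73.00583147702186 top z 0.10138215610322368
c1.png
s_1137.png
scene0.npz
scene0.png
top0.npz
top0.png
w1.npz
w1.png
w2.npz
w2.png
w3.png
```

```bash
python3 -m inch '[[0.003,0,0,0,0,-0.02,0],[0.003,0,0,0,0,-0.035,0],[0.003,0,0,0,0,-0.035,0]]'; python3 -c "
from h import *
rows([.4805,-.1445,.099],180); print(bot.observe()['moment'])"; python3 -m inch '[[0,0,0,0,0,-0.02,0],[0,0,0,0,0,-0.035,0],[0,0,0,0,0,-0.035,0]]'; python3 -c "
from h import *
rows([.4805,-.1445,.099],180); print(bot.observe()['moment'])"
```

```text
clock: 11.75
position: [0.4795, -0.1448, 0.0982]
tool_rot: [-3.141, -0.0, -3.084]
force: [-2.3, -5.0, 4.8]
grip_width: 0.04
finger_force: 111.6
at [ 0.4795 -0.1448  0.0982] [-1.7996e+02 -2.0000e-02 -1.7672e+02] t 11.75 q [ 0.22  0.56 -0.05  2.04  0.06  0.55  1.75]
shift [-0.005   0.0012 -0.0038] rot [-0.0005 -0.0002  0.0365]
[-1.18171006  0.55579706 -0.3233124 ]
clock: 12.12
position: [0.4795, -0.1449, 0.0982]
tool_rot: [-3.141, -0.001, -3.029]
force: [-2.2, -6.3, 3.6]
grip_width: 0.0399
finger_force: 111.6
at [ 0.4795 -0.1449  0.0982] [-1.7996e+02 -3.0000e-02 -1.7357e+02] t 12.12 q [ 0.23  0.56 -0.07  2.04  0.07  0.55  1.79]
shift [-0.0053  0.0012 -0.0039] rot [-0.0005 -0.0003  0.0715]
[-1.28009584  0.54367082 -0.29280367]
```

Run:
```python
from h import *
f=grab("wrist"); g=grab("scene"); a=f["img"][150:400,180:460,::-1]; b=g["img"][170:300,270:440,::-1]
cv2.imwrite("pics/w4.png",np.hstack([cv2.resize(a,(400,357),interpolation=2),cv2.resize(b,(400,357),interpolation=2)]))
s=bot.observe(); R0=Ro.from_euler("xyz",s["tool_rot"])
P=f["P"]; Q=R0.inv().apply((P.reshape(-1,3)-s["position"])).reshape(P.shape); v,u=np.mgrid[:400,:640]
m=(u>270)&(u<375)&(v>205)&(v<345)&(Q[...,0]>-.03)&(abs(Q[...,1])<.023)&(abs(Q[...,2]+.007)<.003)
print(m.sum(),cv2.minAreaRect(Q[m][:,:2].astype(np.float32)*1000),np.median(P[m],0))
```

```text
5560 ((0.15274429321289062, 0.06957817077636719), (45.90047073364258, 42.232051849365234), 89.89774322509766) [ 0.47647566 -0.14524086  0.10536358]
```

View pics/w4.png

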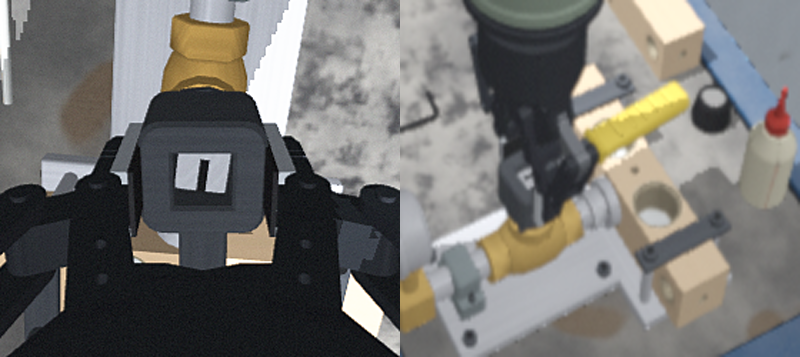

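The wrist crop at (205,175) shows the spindle seated in the bore and lagging the hub by a few degrees, which is the bore's play. The scene crop shows the lever over the block. I'll press a little further to make sure it is at the stop.

```bash
python3 -m inch '[[0,0,0,0,0,-0.02,0],[0,0,0,0,0,-0.03,0],[0,0,0,0,0,-0.03,0]]'; python3 -c "
from h import *
rows([.4805,-.1445,.099],180); print(bot.observe()['moment'])
f=grab('wrist');P=f['P'];g=f['img'].astype(int).sum(2);v,u=np.mgrid[:400,:640]
m=(u>308)&(u<338)&(v>250)&(v<290)&(P[...,2]<.106)&(P[...,2]>.098)
w=m&(g<330);b=m&(g>480)
print(m.sum(),w.sum(),b.sum())
r=cv2.minAreaRect(P[b][:,:2].astype(np.float32)*1000);print(r)
cv2.imwrite('pics/w5.png',cv2.resize(f['img'][235:325,270:375,::-1],None,fx=6,fy=6,interpolation=2))
"
```

```text
clock: 12.6
position: [0.4795, -0.1449, 0.0983]
tool_rot: [-3.141, -0.0, -2.983]
force: [-3.2, -6.7, 5.2]
grip_width: 0.0404
finger_force: 111.6
at [ 0.4795 -0.1449  0.0983] [-1.7996e+02 -2.0000e-02 -1.7090e+02] t 12.6 q [ 0.24  0.56 -0.08  2.04  0.08  0.55  1.82]
shift [-0.0052  0.0014 -0.0037] rot [-0.0005 -0.0002  0.1011]
[-1.3158263   0.47255112 -0.57221546]
1015 389 583
((480.0229187011719, -144.2539520263672), (15.428176879882812, 13.876054763793945), 7.659448146820068)
```

View pics/w5.png

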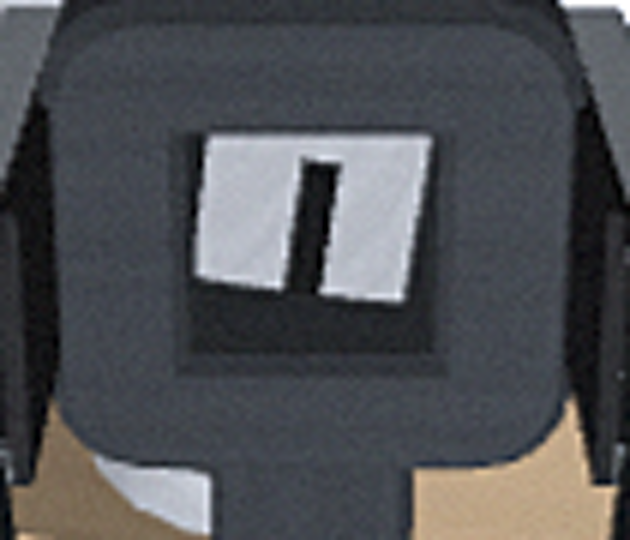

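The crop shows the black line at (315,225), tilted about 6° against the hub. I'll compute its world direction.

```bash
cat > line.py <<'E'
from h import *
def line():
    f=grab('wrist'); g=f['img'].astype(int).sum(2)
    o=-f["R"].T@f["t"]; v,u=np.mgrid[:400,:640]
    d=np.stack([(u-f["cx"])/f["F"],(v-f["cy"])/f["F"],np.ones(u.shape)],-1)@f["R"]
    def w(z): return o+d*((z-o[2])/d[...,2])[...,None]
    W=w(.102)
    # bright spindle top, then dark pixels inside its convex hull
    near=(abs(W[...,0]-.48)<.011)&(abs(W[...,1]+.1447)<.011)
    b=near&(g>420); n,l,s,c=cv2.connectedComponentsWithStats(b.astype(np.uint8)); 
    H=cv2.convexHull(np.argwhere(b)[:,::-1].astype(np.int32)); k=cv2.erode(cv2.fillConvexPoly(np.zeros(g.shape,np.uint8),H,1),np.ones((3,3)))
    dk=(k>0)&(g<300); p=W[dk][:,:2]; V=np.linalg.svd(p-p.mean(0))[2][0]; V*=np.sign(V[0])
    print("bright",b.sum(),"line px",dk.sum(),"line yaw",np.degrees(np.arctan2(V[1],V[0])).round(2),"centre",p.mean(0).round(4))
    H=W[b][:,:2]*1000; print(cv2.minAreaRect(H.astype(np.float32)))
if __name__=="__main__": line(); rows([.4805,-.1445,.099],180); print(bot.observe()["moment"])
E
python3 line.py
```

```text
bright 780 line px 130 line yaw 1.35 centre [ 0.4794 -0.1451]
((478.8568115234375, -145.1278839111328), (14.15267276763916, 17.879457473754883), 8.004453659057617)
at [ 0.4795 -0.1449  0.0983] [-1.7996e+02 -3.0000e-02 -1.7091e+02] t 12.7 q [ 0.24  0.56 -0.08  2.04  0.08  0.55  1.82]
shift [-0.0052  0.0013 -0.0037] rot [-0.0005 -0.0003  0.101 ]
[-1.34476647  0.53418477 -0.56534714]
```

```bash
python3 -m inch '[[0,0,0,0,0,-0.015,0],[0,0,0,0,0,-0.03,0],[0,0,0,0,0,-0.03,0],[0,0,0,0,0,-0.03,0]]'; python3 line.py
```

```text
clock: 13.2
position: [0.4795, -0.145, 0.0982]
tool_rot: [-3.141, -0.0, -2.937]
force: [-2.8, -6.1, 4.7]
grip_width: 0.0399
finger_force: 111.7
bright 799 line px 130 line yaw 1.19 centre [ 0.4794 -0.1452]
((478.287109375, -145.69789123535156), (14.82634162902832, 17.53752899169922), 4.314566612243652)
at [ 0.4795 -0.145   0.0982] [-1.7996e+02 -3.0000e-02 -1.6827e+02] t 13.25 q [ 0.25  0.56 -0.09  2.04  0.1   0.55  1.86]
shift [-0.0055  0.0014 -0.0038] rot [-0.0004 -0.0002  0.1303]
[-1.27322945  0.48225124 -1.23107026]
```

The line stayed put while the reaction moment rose, so the spindle is at its open stop. I'll turn the lever back within the bore play so it lies along the pipe, then release.

```bash
python3 -m inch '[[0.003,-0.002,0,0,0,0.05,0],[0.003,-0.002,0,0,0,0.1,0],[0.003,-0.002,0,0,0,0.12,0],[0.003,-0.002,0,0,0,0.12,0]]'; python3 line.py;  python3 -m inch '[[0,0,0,0,0,0,0.5],[0,0,0,0,0,0,0.8],[0,0,0,0,0,0,0.8],[0,0,0,0,0,0,0.8],[0,0,0,0,0,0,0.8]]'; python3 line.py
```

```text
clock: 13.75
position: [0.4794, -0.1444, 0.0983]
tool_rot: [-3.141, 0.0, -3.122]
force: [0.5, -1.6, 1.5]
grip_width: 0.0404
finger_force: 111.4
bright 781 line px 126 line yaw 1.06 centre [ 0.4794 -0.1452]
((478.684814453125, -145.23794555664062), (13.493546485900879, 16.90915870666504), 1.1647084951400757)
at [ 0.4794 -0.1444  0.0983] [-1.7999e+02  1.0000e-02 -1.7883e+02] t 13.8 q [ 0.21  0.56 -0.04  2.04  0.05  0.54  1.72]
shift [-0.0054 -0.0006 -0.0036] rot [-0.0001  0.0001  0.013 ]
[-0.3067756  -0.22602678 -0.00947452]
clock: 14.42
position: [0.4793, -0.1443, 0.0983]
tool_rot: [-3.142, 0.0, -3.122]
force: [0.3, -0.8, 0.0]
grip_width: 0.0683
finger_force: 0.0
bright 800 line px 126 line yaw 1.01 centre [ 0.4793 -0.1451]
((478.5511474609375, -145.14865112304688), (13.495341300964355, 16.91364097595215), 1.1152501106262207)
at [ 0.4793 -0.1444  0.0983] [-180.     0.  -178.9] t 14.47 q [ 0.21  0.56 -0.04  2.04  0.05  0.54  1.72]
shift [-0.0059 -0.0008 -0.0034] rot [-0.      0.      0.0122]
[-0.02694726 -0.00793591 -0.02179898]
```

```bash
python3 -m inch '[[0,0,-0.1,0,0,0,0.8],[0,0,-0.3,0,0,0,0.8],[0,0,-0.6,0,0,0,0.8],[0.3,0,-0.85,0,0,0,0.8],[0.6,0,-0.9,0,0,0,0.8],[0.6,0,-0.9,0,0,0,0.8],[0.6,0,-0.9,0,0,0,0.8],[0.6,0,-0.9,0,0,0,0.8]]'
python3 - <<'E'
from h import *
f=grab("wrist"); g=grab("scene")
cv2.imwrite("pics/w6.png",np.hstack([cv2.resize(f["img"][:,:,::-1],(400,250)),cv2.resize(g["img"][120:345,200:560,::-1],(400,250))]))
for n,f in(("wrist",f),("scene",g),("top",grab("top"))):
    P=f["P"]; X,Y,Z=np.moveaxis(P,-1,0); hsv=cv2.cvtColor(f["img"],cv2.COLOR_RGB2HSV)
    m=(hsv[...,0]>18)&(hsv[...,0]<38)&(hsv[...,1]>110)&(Z>.09)&(Z<.11)&(X>.52)&(X<.66)&(abs(Y+.145)<.05)
    h=(abs(X-.48)<.026)&(abs(Y+.145)<.026)&(Z>.10)&(Z<.112)
    for k in(m,h):
        if k.sum()>20: print(n,k.sum(),np.median(P[k],0).round(4),np.round(np.r_[[*cv2.minAreaRect(P[k][:,:2].astype(np.float32)*1000)[0]],cv2.minAreaRect(P[k][:,:2].astype(np.float32)*1000)[1],cv2.minAreaRect(P[k][:,:2].astype(np.float32)*1000)[2]],1))
E
```

```text
clock: 15.48
position: [0.3603, -0.1465, 0.278]
tool_rot: [3.141, -0.0, -3.122]
force: [0.2, -0.9, 0.4]
grip_width: 0.0682
finger_force: 0.0
wrist 213 [ 0.5452 -0.1443  0.0987] [ 552.5 -143.3   33.3   24.5    1.3]
wrist 1047 [ 0.4775 -0.1454  0.1051] [ 478.9 -144.8   41.6   41.6    0.5]
scene 508 [ 0.5806 -0.1462  0.0998] [ 582.3 -143.    92.1   24.7    1.7]
scene 428 [ 0.479  -0.1462  0.1052] [ 481.8 -144.5   48.1   43.3    5.6]
top 644 [ 0.582  -0.1423  0.1004] [ 583.2 -142.9   92.4   24.2    1.2]
top 387 [ 0.4858 -0.1406  0.1057] [ 4.834e+02 -1.447e+02  4.500e+01  4.110e+01  3.000e-01]
```

View pics/w6.png

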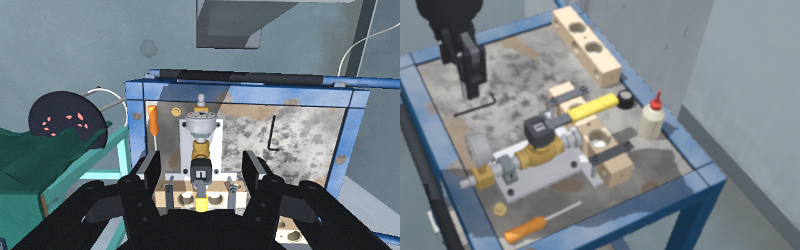

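The lever is fully home: the hub top measures 0.105–0.106 m, against 0.106 m expected for a hub resting on its seat. It points within about 1.2° of the pipe line, over the block, and the bystanders appear undisturbed. I'll hand it in.

```bash
python3 -c "
from workcell import bot
print(bot.job_done())"
```

```text
the job is handed in; nothing more can be done
None
```

The lever is seated fully home on the spindle, turned a quarter turn anticlockwise to its open stop so it lies along the pipe over the block, and released; the job is handed in (about 15.5 s on the robot's clock).

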